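Lay the scale ruler against the specimen board

TASK

Before the photograph, take the aluminium ruler with the raised grip off its sloped rest and lay it flat on the bench, grip upwards, flush against the long edge of the plywood specimen board that faces the robot, with its whole length alongside that edge. Let go of it there, and leave the other things on the bench and on the board where they are.

Things in the scene. Friction and masses are not known exactly. Their poses are not given: they have to be found in the camera images.
- ruler: Loose aluminium ruler: base 180 (y) x 40 (x) x 8 mm thick (z), black marks on both long edges; a raised grip bar along its middle, 110 mm long (y), 14 wide (x), 8 to 40 mm above the underside. Origin: centre of the underside; z out of the grip side. Both ends and both edges are alike. Starts on the sloped rest leaning 35 degrees, x pointing up the slope, lower edge on the ledge; 0.2 to 0.33 kg.
- rest: Fixed grey plastic rest, 210 mm wide (y), 90 deep (x), 90 tall, its face sloping 35 degrees towards the robot. Origin: centre of its foot on the bench; x points to its higher edge, away from the robot. The ruler's origin starts on the face, 70 mm above this origin, up to 12 mm aside in y. The ledge on the low edge stands 7 mm out of the face, less than the ruler's base.
- board: Fixed plywood specimen board flat on the bench, 260 mm wide (y), 160 deep (x), 10 thick. Origin: centre of its underside. The long edge that faces the robot is at x = -80 mm in its frame, running along y. A twig and seed capsules lie on its far half (x 30 to 75 mm, up to 36 mm above the bench); the strip along the edge facing the robot is bare.
- capsule_a: brown woody seed capsule, 24 mm wide and 24 mm tall, standing upright; origin at the centre of its foot. Bystander on the far half of the board.
- capsule_b: brown woody seed capsule, 24 mm wide and 24 mm tall, standing upright; origin at the centre of its foot. Bystander on the far half of the board.
- capsule_c: brown woody seed capsule, 24 mm wide and 24 mm tall, standing upright; origin at the centre of its foot. Bystander on the bench.
- tweezers: Steel tweezers lying along x, 120 mm long, 16 mm wide, 6 mm tall; origin at the centre of the underside. Bystander.
- jar: Amber glass jar, 60 mm wide, 80 mm tall; origin at the centre of its foot. Bystander.
- dish: White shallow dish, 90 mm wide, 16 mm tall; origin at the centre of its foot. Bystander.
- puck: White reference disc, 50 mm wide, 18 mm tall; origin at the centre of its underside. Bystander.
- steel_rule: Plain flat steel strip without a grip, 150 mm long (x), 30 mm wide, 4 mm thick, lying on the bench; origin at the centre of its underside. Bystander.
There are look-alikes about, which are no part of the job. What is meant by the ruler is not pink, purple or yellow, and is the smaller of those in its own colour.

How it is judged (in metres and radians):
At the end, for the whole second after the job is handed in: The ruler lies released and still, flat on the bench, grip up (0.04 rad, 4 mm), its long edge within 3 mm of the board edge facing the robot, parallel within 0.03 rad, its whole length alongside (centres within 42 mm); no bystander moved over 30 mm (x of ruler in the frame of board between -0.103 and -0.097 m and y of ruler in the frame of board between -0.042 and 0.042 m and angle between the y axis of ruler and the y axis of board, either way round below 0.03 rad and angle between ruler's own z axis and vertical below 0.04 rad and height (world z) of ruler below 0.004 m and linear speed of ruler below 0.01 m/s); the robot touches nothing.
It fails at once if a bystander was moved more than 30 mm (distance of any of capsule_a, capsule_b, capsule_c, tweezers, jar, dish, puck, steel_rule from where it was at the start of the episode above 0.03 m).
It also fails if it takes over 48 s, if anything falls off the work surface, if the arm or the gripper's body presses on something with over 40 N, if the wrist force passes 120 N, or if a joint passes its speed limit or range.

ROBOT

A 6-joint arm with a two-finger parallel gripper is mounted at the origin on the work surface. World frame = base frame: x ahead of the robot, y to its left, z up, the work surface at z = 0. Lengths are in mm, angles in rad, forces in N, time in s.
With the tool pointing down it reaches from about 300 to 775 mm from the base axis. Payload 14.6 kg.
Tool frame: the origin (TCP) lies midway between the tips of the shut fingers; the grasp point (between the pads) lies 19 mm behind it; y points along the fingers, z is the direction in which the jaws open and shut, and the axes are right-handed (so a half turn about y gives the same grasp; the last joint's range is limited). The gripper opens to 94 mm and grips with 3 to 60 N. Pads are 16 mm wide; open, the fingers measure 119 mm over their backs; the gripper's body (75 mm by 177 mm) begins 78 mm behind the grasp point.
Start: joints at [1.151, 0.3, 1.521, -0, 1.321, -0.067], TCP at [190.037, 516.116, 205.446] pointing down, gripper open.
Joint ranges: [-3.03, 3.03], [-0.79, 2.21], [0.23, 2.52], [-1.04, 4.18], [0, 3.07], [-2.55, 2.55]. Speed limits (rad/s): [2.22, 2.22, 2.57, 3.14, 3.14, 3.14].

INTERFACE

Orientations are given as [roll, pitch, yaw] about the fixed x, y, z axes, in that order (R = Rz(yaw) Ry(pitch) Rx(roll)).
In Python, from cell import manip gives the robot as it stands.
- The arm moves only by the tool play_rows, never from a script. Its argument "series" is a list of rows, each a list of 3 entries, a list of its own where there are three numbers: the shift along the tool's x, y, z in m, then the turn about the tool's y in rad, then the closure, from 0 (fully open) to 1 (shut). In form: [[[dx, dy, dz], twist, grip], ...]. A call has 1 to 20 rows; each row is the pose to reach, as a shift and turn from the pose measured when the call began, along the tool's axes at that moment; what a row does not reach only later rows make up. A row lasts 1/10 s, in which the tool goes at most 50 mm and 8.59 degrees, less where a joint would pass 70% of its speed; a pose out of reach is approached as far as the arm can. A call with a gripper value outside its range is refused whole. The fingers move at their own pace and stop on an object; "squeeze" is the grip in N (left out, the last holds). Time passes only in rows, so rows that repeat a pose let the fingers close. It gives the time, the measured TCP pose, the force and the opening at its end, in the units of the state.
- manip.read_state(): the state, without advancing time (a new reading comes with each control period).
- manip.camera(name): name is "scene" or "top" or "wrist"; returns the picture (384x512x3 uint8, red, green, blue); there is no depth.
- manip.camera_params(name): a dict with "K" (3x3 intrinsics, pixels), "dist_coeffs" ([k1, k2, p1, p2, k3] as OpenCV has them; the pictures are not rectified), "rvec" (rotation vector, rad) and "tvec" (3), from world to camera coordinates, as OpenCV has them. Camera axes: x right, y down, z forward; pixel columns grow to the right and rows downward; lengths in mm; the calibration is good to about 2 mm. A picture is of the moment at which its call begins: read the wrist's pose just before it. camera_params takes no time and is no camera call; for the wrist camera it gives the pose at the moment of the call.
- manip.sign_off(): hands the job in, once; it reports no verdict.
The state is a dict: "clock": time; "joints": joint angles; "qd": joint speeds; "effort": joint torques, N m; "eef_pos": TCP position; "eef_rot": TCP orientation; "wrist_force": force on the tool from outside, world axes, zero at the start; "moment": the same for the moment, N m; "finger_gap": finger opening in mm.
Only numpy, scipy, OpenCV 4.12 (cv2) and the standard library are available. Lean on these libraries where they do the work, as an engineer would, in place of code of your own. Each camera call takes 0.05 s, during which the arm holds its last target. There are 200 camera calls.

## Working session

There is one attempt and no reset: what is moved stays moved. The work goes in short steps, Python scripts to look and compute and a tool call to move; the robot and the scene stay as the last step left them, time stands still between calls to the robot, and variables do not carry over. Pictures are saved under pics/ and viewed, about 8 in all and at most 12, crops included, and the job is handed in when it is done.

Besides the shell and the picture viewer there is one more tool, called after "Call:" by a JSON object that holds its "method" and its "body". play_rows: Moves the arm, as the interface text tells. Its arguments: {"type":"object","properties":{"series":{"type":"array","items":{"type":"array"}},"squeeze":{"type":"number"}},"required":["series"]}

```bash
mkdir -p pics; ls
cat > h.py <<'E'
import numpy as np, cv2
from cell import manip
from scipy.spatial.transform import Rotation as R
def snap(n,f):
    p=manip.camera_params(n); im=manip.camera(n); cv2.imwrite(f'pics/{f}.png',im[:,:,::-1]); return im,p
def ray(p,uv):
    K=np.array(p['K'],float);d=np.array(p['dist_coeffs'],float)
    u=cv2.undistortPoints(np.array(uv,float).reshape(-1,1,2),K,d).reshape(-1,2)
    Rm=cv2.Rodrigues(np.array(p['rvec'],float))[0];t=np.array(p['tvec'],float).ravel()
    return -Rm.T@t,(Rm.T@np.c_[u,np.ones(len(u))].T).T
def onz(p,uv,z):
    c,d=ray(p,uv); return c+d*((z-c[2])/d[:,2])[:,None]
def proj(p,X):
    return cv2.projectPoints(np.array(X,float).reshape(-1,1,3),np.array(p['rvec'],float),np.array(p['tvec'],float),np.array(p['K'],float),np.array(p['dist_coeffs'],float))[0].reshape(-1,2)
E
python3 - <<'E'
from h import *
a,pa=snap('top','top0'); b,pb=snap('scene','scene0')
cv2.imwrite('pics/both0.png',cv2.resize(np.vstack([a,b])[:,:,::-1],None,fx=.78,fy=.78))
for p in (pa,pb): print(ray(p,[[256,192]]))
print(manip.read_state())
E
```

```text
pics
(array([ 321.71656818,  -15.37764633, 1314.89935361]), array([[ 0.18527901, -0.00456824, -0.98281498]]))
(array([1549.3221467 ,  345.63611966, 1159.38209467]), array([[-0.65572403, -0.22959375, -0.71929219]]))
{'clock': 0.1, 'joints': array([ 1.15138123e+00,  3.00428144e-01,  1.52149768e+00, -3.13885923e-05,
        1.32067423e+00, -6.65590833e-02]), 'qd': array([ 8.76902760e-04, -4.70291787e-04, -2.62034731e-03,  1.71006168e-03,
       -7.45288716e-05, -6.77268028e-04]), 'effort': array([ 1.18039265e-03, -5.32644689e+01, -3.53288949e+01,  7.10073486e-02,
        2.34126515e-02,  6.34156237e-06]), 'eef_pos': array([189.96777705, 515.91588844, 204.94516522]), 'eef_rot': array([-1.57180352e+00,  3.66654523e-05, -3.52848243e-01]), 'wrist_force': array([-0.56754128,  0.23600219, -0.05074995]), 'moment': array([-0.03836584,  0.01686038, -0.00590697]), 'finger_gap': 94.10450825516958}
```

View pics/top0.png

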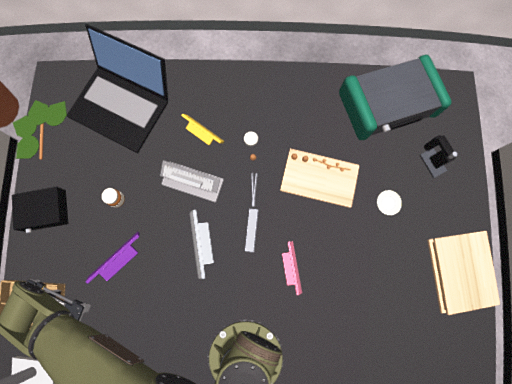

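View pics/scene0.png

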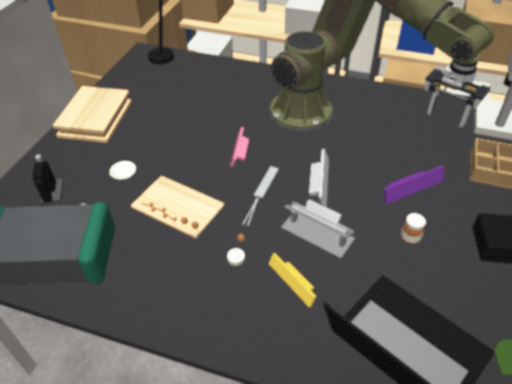

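The top view shows a grey ruler on the grey rest at about (192,180) and a loose grey one at (203,243). Pink is at (291,268), purple at (115,260), yellow at (203,130), and the board at (320,178). I'll enlarge the two grey ones to confirm which is meant and measure the outlines.

Run:
```python
from h import *
im=cv2.imread('pics/top0.png'); p=manip.camera_params('top')
sc=cv2.imread('pics/scene0.png')
A=cv2.resize(im[140:290,150:270],None,fx=3.9,fy=3.9,interpolation=cv2.INTER_CUBIC)
B=cv2.resize(sc[140:260,270:365],None,fx=4,fy=4,interpolation=cv2.INTER_CUBIC)
H=max(A.shape[0],B.shape[0]); pad=lambda x:np.pad(x,((0,H-x.shape[0]),(0,0),(0,0)))
cv2.imwrite('pics/crop1.png',cv2.resize(np.hstack([pad(A),pad(B)]),None,fx=.9,fy=.9))
hsv=cv2.cvtColor(im,cv2.COLOR_BGR2HSV)
m=cv2.inRange(hsv,(8,40,120),(30,255,255)); m[:,:270]=0;m[:,370:]=0;m[:140]=0;m[215:]=0
c=max(cv2.findContours(m,0,2)[0],key=cv2.contourArea); r=cv2.minAreaRect(c);bp=cv2.boxPoints(r)
X=onz(p,bp,10);print('board',bp.round(1).tolist(),X.round(1).tolist(),[np.linalg.norm(X[i]-X[i-1]).round(1) for i in range(4)],X.mean(0))
g=cv2.inRange(hsv,(0,0,95),(180,60,255)); g[:,:155]=0;g[:,230:]=0;g[:150]=0;g[285:]=0
for c in cv2.findContours(g,0,2)[0]:
    if cv2.contourArea(c)>100:
        r=cv2.minAreaRect(c);bp=cv2.boxPoints(r)
        for z in(0,75):
            X=onz(p,bp,z);print('grey',z,bp.round(1).tolist(),X[:,:2].round(1).tolist(),[np.linalg.norm(X[i]-X[i-1]).round(1) for i in range(4)],X.mean(0).round(1))
```

```text
board [[278.8999938964844, 190.39999389648438], [289.29998779296875, 147.3000030517578], [361.5, 164.8000030517578], [351.0, 207.89999389648438]] [[575.6, -102.9, 10.0], [737.5, -139.3, 10.0], [679.2, -404.5, 10.0], [519.0, -361.6, 10.0]] [np.float64(264.8), np.float64(166.0), np.float64(271.6), np.float64(165.8)] [ 627.85556419 -252.07241518   10.        ]
grey 0 [[188.1999969482422, 209.60000610351562], [206.8000030517578, 207.1999969482422], [216.10000610351562, 276.5], [197.39999389648438, 279.0]] [[498.8, 219.3], [509.8, 152.7], [267.8, 109.3], [257.0, 173.8]] [np.float64(246.1), np.float64(67.5), np.float64(245.9), np.float64(65.5)] [383.3 163.8   0. ]
grey 75 [[188.1999969482422, 209.60000610351562], [206.8000030517578, 207.1999969482422], [216.10000610351562, 276.5], [197.39999389648438, 279.0]] [[488.7, 205.9], [499.0, 143.2], [270.8, 102.1], [260.7, 163.0]] [np.float64(232.0), np.float64(63.6), np.float64(231.8), np.float64(61.7)] [379.8 153.6  75. ]
grey 0 [[154.89999389648438, 182.8000030517578], [162.89999389648438, 158.39999389648438], [223.89999389648438, 178.1999969482422], [216.0, 202.60000610351562]] [[593.6, 347.4], [686.5, 325.1], [617.5, 96.0], [527.0, 120.7]] [np.float64(236.3), np.float64(95.6), np.float64(239.3), np.float64(93.8)] [606.1 222.3   0. ]
grey 75 [[154.89999389648438, 182.8000030517578], [162.89999389648438, 158.39999389648438], [223.89999389648438, 178.1999969482422], [216.0, 202.60000610351562]] [[578.1, 326.7], [665.7, 305.7], [600.6, 89.6], [515.3, 112.9]] [np.float64(222.8), np.float64(90.2), np.float64(225.7), np.float64(88.4)] [589.9 208.7  75. ]
```

View pics/crop1.png

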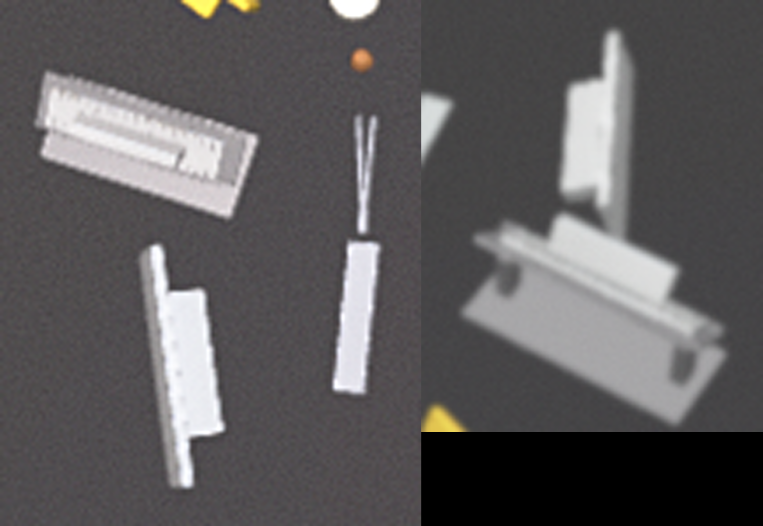

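The ruler on the rest (192,180) is the one meant. It is about 180 mm long, against about 245 mm for the loose grey one at (203,243), which is standing on its edge. It is also not pink, purple or yellow. Next I'll move above it, with the jaws aligned across the bar.

Call:
{"method": "play_rows", "body": {"series": [[[0.469,-0.025,-0.159],1.508,0],[[0.469,-0.025,-0.159],1.508,0],[[0.469,-0.025,-0.159],1.508,0],[[0.469,-0.025,-0.159],1.508,0],[[0.469,-0.025,-0.159],1.508,0],[[0.469,-0.025,-0.159],1.508,0],[[0.469,-0.025,-0.159],1.508,0],[[0.469,-0.025,-0.159],1.508,0],[[0.469,-0.025,-0.159],1.508,0],[[0.469,-0.025,-0.159],1.508,0],[[0.469,-0.025,-0.159],1.508,0],[[0.469,-0.025,-0.159],1.508,0],[[0.469,-0.025,-0.159],1.508,0],[[0.469,-0.025,-0.159],1.508,0]], "squeeze": 20}}

```text
clock: 1.5
eef_pos: [574.3, 205.7, 230.2]
eef_rot: [-1.571, -0.001, -1.858]
wrist_force: [0.2, 0.6, 0.4]
finger_gap: 93.9
```

Run:
```python
from h import *
s=manip.read_state();print(s['eef_pos'],s['eef_rot'],s['joints'].round(3),s['clock'])
im,p=snap('wrist','w1'); print(ray(p,[[256,192]]),p)
```

```text
[574.34557624 205.69156226 230.20373062] [-1.57099647e+00 -9.74850687e-04 -1.85831570e+00] [ 2.840e-01  4.200e-01  1.302e+00 -1.000e-03  1.421e+00  5.720e-01] 1.5
(array([598.33977576, 284.30502054, 409.36591044]), array([[-0.08558101, -0.26602461, -0.96018379]])) {'K': array([[336.27204   ,   0.        , 258.1222063 ],
       [  0.        , 336.27204   , 192.84227873],
       [  0.        ,   0.        ,   1.        ]]), 'dist_coeffs': array([-0.04724584,  0.        ,  0.        ,  0.        ,  0.        ]), 'rvec': array([-2.82903296,  0.40841804,  0.05950015]), 'tvec': array([-493.24339894,  308.63784195,  517.56537028])}
```

View pics/w1.png

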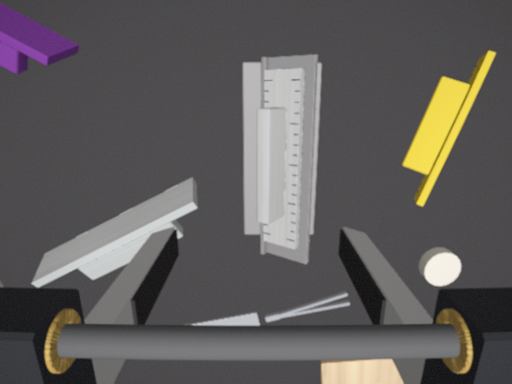

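The wrist view shows the ruler on the rest. Its upper edge runs from (302,69) to (298,248), and the bar's top outer edge from (259,108) to (259,221). I'll cast both edges onto their expected heights and compare the lengths with 180 and 110 mm.

Run:
```python
from h import *
p=manip.camera_params('wrist'); s=manip.read_state()
M=R.from_euler('xyz',s['eef_rot']).as_matrix(); t=s['eef_pos']
for n,uv,z in(('upper edge',[[302,69],[298,248]],88),('bar top',[[259,108],[259,221]],98.8)):
    X=onz(p,uv,z);d=X[0]-X[1]; print(n,X.round(1).tolist(),'len',np.linalg.norm(d),'psi',np.arctan2(-d[0],d[1]),'mid',X.mean(0),'tool',(M.T@(X.mean(0)-t)).round(1))
```

```text
upper edge [[642.7, 294.6, 88.0], [594.6, 124.1, 88.0]] len 177.10849642019457 psi -0.27512439144118284 mid [618.67434773 209.33191816  88.        ] tool [-16.2 142.3  41.3]
bar top [[595.7, 272.8, 98.8], [565.1, 168.8, 98.8]] len 108.462638796773 psi -0.286341322854234 mid [580.42065567 220.79420017  98.8       ] tool [-16.4 131.5   1.4]
```

Call:
{"method": "play_rows", "body": {"series": [[[-0.016,0.03,0.011],0,0.63],[[-0.016,0.06,0.011],0,0.63],[[-0.016,0.09,0.011],0,0.63],[[-0.016,0.1,0.011],0,0.63],[[-0.016,0.11,0.011],0,0.63],[[-0.016,0.12,0.011],0,0.63],[[-0.016,0.13,0.011],0,0.63],[[-0.016,0.135,0.011],0,0.63],[[-0.016,0.138,0.011],0,0.63],[[-0.016,0.141,0.011],0,0.63],[[-0.016,0.141,0.011],0,0.63]], "squeeze": 20}}

```text
clock: 2.65
eef_pos: [589.5, 217.7, 89.2]
eef_rot: [-1.571, -0.001, -1.859]
wrist_force: [-0.2, -0.4, -1.0]
finger_gap: 34.6
```

Run:
```python
from h import *
a,p=snap('wrist','w2');b,_=snap('scene','s2')
cv2.imwrite('pics/v2.png',np.hstack([a[:,:,::-1],cv2.resize(b[100:292,256:448],(384,384))[:,:,::-1]])[:, :896] if 0 else cv2.resize(np.hstack([a[:,:,::-1],cv2.resize(b[130:270,270:410],(384,384))[:,:,::-1]]),None,fx=.88,fy=.88))
```

```text
(no output)
```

View pics/v2.png

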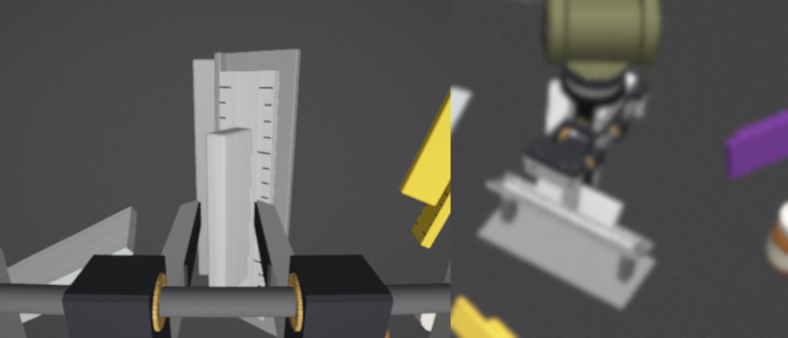

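The fingers sit on both sides of the bar (wrist panel, bar at x≈210–245, fingers at 190 and 270). Nothing is touching yet, so I'll close.

Call:
{"method": "play_rows", "body": {"series": [[[0,0,0],0,0.75],[[0,0,0],0,0.8],[[0,0,0],0,0.85],[[0,0,0],0,0.9],[[0,0,0],0,1],[[0,0,0],0,1],[[0,0,0],0,1],[[0,0,0],0,1]], "squeeze": 20}}

```text
clock: 3.55
eef_pos: [588.1, 218.3, 89.7]
eef_rot: [-1.574, -0.001, -1.858]
wrist_force: [-11.8, 2.0, 6.1]
finger_gap: 21.8
```

Call:
{"method": "play_rows", "body": {"series": [[[0,-0.003,0],0,1],[[0,-0.006,0],0,1],[[0,-0.01,0],0,1],[[0,-0.015,0],0,1],[[0,-0.015,0],0,1]], "squeeze": 30}}

```text
clock: 4.05
eef_pos: [588.1, 218.4, 105.2]
eef_rot: [-1.574, -0.001, -1.858]
wrist_force: [1.1, 0.2, -2.8]
finger_gap: 14.1
```

Run:
```python
from h import *
a,p=snap('wrist','w3')
```

```text
(no output)
```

View pics/w3.png

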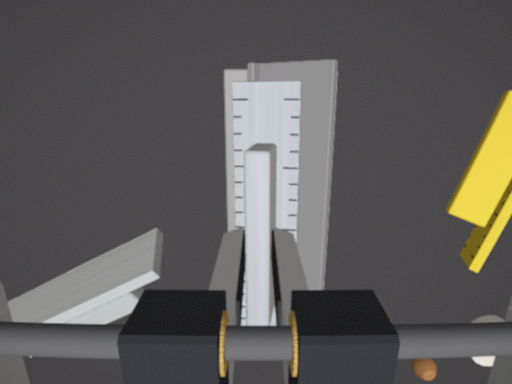

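The ruler now hangs flat in the grip: the gap is 14.1 mm (bar width 14) and the wrist force is −2.8 N in z. Its far end shows corners at (232,83) and (300,82). I'll work out its place in the tool frame and re-measure the board's near edge with line fits.

```bash
cat >> h.py <<'E'
def boardedge(name,p,im,roi,side):
    """fit near edge (top, z=10) of board; roi x0,x1,y0,y1; side: function choosing contour points"""
    hsv=cv2.cvtColor(im,cv2.COLOR_RGB2HSV); m=cv2.inRange(hsv,(8,40,110),(30,255,255))
    k=np.zeros_like(m);k[roi[2]:roi[3],roi[0]:roi[1]]=1;m*=k
    c=max(cv2.findContours(m,0,1)[0],key=cv2.contourArea)[:,0].astype(float)
    X=onz(p,c,10)
    return c,X
E
python3 - <<'E'
from h import *
p=manip.camera_params('wrist'); s=manip.read_state()
M=R.from_euler('xyz',s['eef_rot']).as_matrix(); t=s['eef_pos']
for z in (70,80,90,100,110):
    X=onz(p,[[232,83],[300,82.5]],z); print(z,'width',np.linalg.norm(X[0]-X[1]).round(1),(M.T@(X-t).T).T.round(1).tolist())
B=onz(p,[[246,148],[270,148]],130); print('bar top',np.linalg.norm(B[0]-B[1]))
for n,f,roi in(('top','top0',(270,370,140,215)),('scene','scene0',(125,230,170,240))):
    im=cv2.imread(f'pics/{f}.png')[:,:,::-1].copy(); c,X=boardedge(n,manip.camera_params(n),im,roi,0)
    r=cv2.minAreaRect(X[:,:2].astype(np.float32)); print(n,r,cv2.boxPoints(r).round(1).tolist())
E
```

```text
70 width 41.3 [[-89.0, 34.7, -15.3], [-89.4, 34.5, 26.0]]
80 width 39.4 [[-88.7, 24.7, -14.6], [-89.0, 24.5, 24.8]]
90 width 37.5 [[-88.4, 14.7, -13.8], [-88.7, 14.5, 23.6]]
100 width 35.5 [[-88.0, 4.7, -13.1], [-88.3, 4.6, 22.5]]
110 width 33.6 [[-87.7, -5.3, -12.3], [-88.0, -5.4, 21.3]]
bar top 11.024085966516768
top ((628.1021728515625, -250.62844848632812), (265.7953796386719, 166.37124633789062), 77.70893859863281) [[518.5, -362.79998779296875], [681.0999755859375, -398.20001220703125], [737.7000122070312, -138.5], [575.0999755859375, -103.0999984741211]]
scene ((632.4751586914062, -249.14016723632812), (273.4702453613281, 173.7620391845703), 77.73184204101562) [[518.5, -364.29998779296875], [688.2999877929688, -401.20001220703125], [746.4000244140625, -134.0], [576.5999755859375, -97.0999984741211]]
```

Call:
{"method": "play_rows", "body": {"series": [[[0,-0.015,0],0,1],[[0,-0.035,0],0,1],[[0,-0.05,0],0,1],[[0.01,-0.055,0],0,1],[[0.03,-0.055,0.002],0,1],[[0.06,-0.055,0.004],-0.01,1],[[0.095,-0.055,0.007],-0.016,1],[[0.13,-0.055,0.01],-0.022,1],[[0.165,-0.055,0.012],-0.03,1],[[0.2,-0.055,0.015],-0.035,1],[[0.235,-0.055,0.018],-0.04,1],[[0.27,-0.055,0.02],-0.045,1],[[0.305,-0.055,0.023],-0.05,1],[[0.34,-0.055,0.026],-0.055,1],[[0.375,-0.055,0.028],-0.06,1],[[0.405,-0.055,0.03],-0.067,1],[[0.43,-0.055,0.032],-0.073,1],[[0.443,-0.055,0.033],-0.073,1],[[0.447,-0.055,0.033],-0.073,1],[[0.447,-0.055,0.033],-0.073,1]], "squeeze": 40}}

```text
clock: 6.1
eef_pos: [493.0, -219.4, 160.2]
eef_rot: [-1.575, -0.001, -1.786]
wrist_force: [-0.6, 0.1, -2.1]
finger_gap: 14.1
```

Run:
```python
from h import *
a,p=snap('wrist','w4');b,_=snap('top','t4')
cv2.imwrite('pics/v4.png',np.hstack([a[:,:,::-1],cv2.resize(b[140:268,250:346],(288,384))[:,:,::-1]]))
```

```text
(no output)
```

View pics/v4.png

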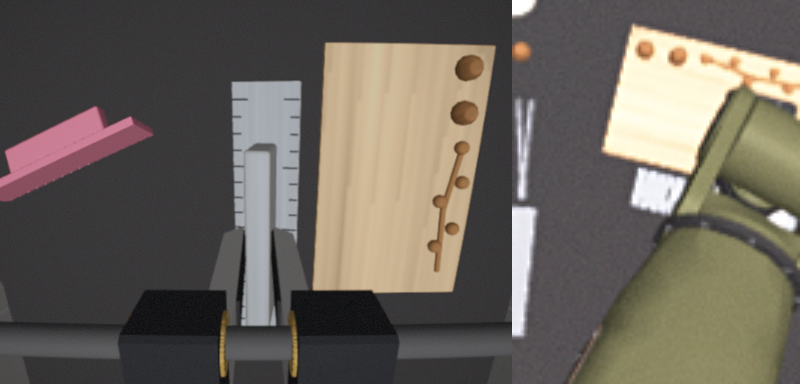

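The wrist view shows the board's near edge running from (325,43) to (313,292), clear of the held ruler. The bare strip is free. I'll measure that edge in the tool frame.

Run:
```python
from h import *
p=manip.camera_params('wrist'); s=manip.read_state(); im=cv2.imread('pics/w4.png')[:,:,::-1].copy()
M=R.from_euler('xyz',s['eef_rot']).as_matrix(); t=s['eef_pos']
hsv=cv2.cvtColor(im,cv2.COLOR_RGB2HSV); m=cv2.inRange(hsv,(8,40,110),(30,255,255))
rows=np.arange(55,285,5); cols=[np.flatnonzero(m[r,300:345])[0]+300-.5 for r in rows]
X=onz(p,np.c_[cols,rows],10); T=(M.T@(X-t).T).T
f=np.polyfit(T[:,0],T[:,2],1); print('edge tool z = ',f,'resid',np.std(T[:,2]-np.polyval(f,T[:,0])))
C=(M.T@(onz(p,[[325,43],[494,46],[453,291],[313,292]],10)-t).T).T; print(C.round(1).tolist())
```

```text
edge tool z =  [4.34762160e-04 6.08641342e+01] resid 0.33348117745401695
[[-128.0, 149.9, 61.5], [-128.5, 149.3, 220.1], [130.6, 149.5, 222.8], [130.4, 150.1, 62.4]]
```

Call:
{"method": "play_rows", "body": {"series": [[[0,0.02,0],0,1],[[0,0.05,0],0,1],[[0,0.08,0],0,1],[[0,0.1,0],0,1],[[0,0.11,0],0,1],[[0,0.114,0],0,1],[[0,0.117,0],0,1],[[0,0.12,0],0,1],[[0,0.12,0],0,1]], "squeeze": 40}}

```text
clock: 7.1
eef_pos: [493.1, -218.8, 40.6]
eef_rot: [-1.574, -0.001, -1.784]
wrist_force: [-0.6, 0.2, -3.1]
finger_gap: 14.0
```

Call:
{"method": "play_rows", "body": {"series": [[[0,0.002,0],0,1],[[0,0.003,0],0,1],[[0,0.004,0],0,1],[[0,0.005,0],0,1],[[0,0.005,0],0,1]]}}

```text
clock: 7.6
eef_pos: [493.0, -218.8, 35.5]
eef_rot: [-1.574, -0.001, -1.784]
wrist_force: [0.4, -0.7, -3.4]
finger_gap: 14.0
```

Call:
{"method": "play_rows", "body": {"series": [[[0,0.001,0],0,1],[[0,0.002,0],0,1],[[0,0.003,0],0,1],[[0,0.004,0],0,1],[[0,0.004,0],0,1]]}}

```text
clock: 8.1
eef_pos: [493.6, -219.1, 32.1]
eef_rot: [-1.572, -0.001, -1.784]
wrist_force: [1.4, 0.6, 5.0]
finger_gap: 13.8
```

The ruler is on the bench (force z +5 N). I'll release, lower around the bar to tip height about 14 mm, and regrip.

Call:
{"method": "play_rows", "body": {"series": [[[0,0,0],0,0.6],[[0,0,0],0,0.6],[[0,0,0],0,0.6],[[0,0,0],0,0.6],[[0,0.005,0],0,0.6],[[0,0.01,0],0,0.6],[[0,0.014,0],0,0.6],[[0,0.018,0],0,0.6],[[0,0.018,0],0,0.6],[[0,0.018,0],0,1],[[0,0.018,0],0,1],[[0,0.018,0],0,1],[[0,0.018,0],0,1],[[0,0.018,0],0,1]], "squeeze": 20}}

```text
clock: 9.5
eef_pos: [493.9, -219.2, 14.4]
eef_rot: [-1.572, -0.002, -1.784]
wrist_force: [0.8, -0.1, 0.6]
finger_gap: 14.0
```

Run:
```python
from h import *
a,p=snap('wrist','w5'); print(manip.read_state()['eef_pos'])
```

```text
[ 493.84076168 -219.1748452    14.37729059]
```

View pics/w5.png

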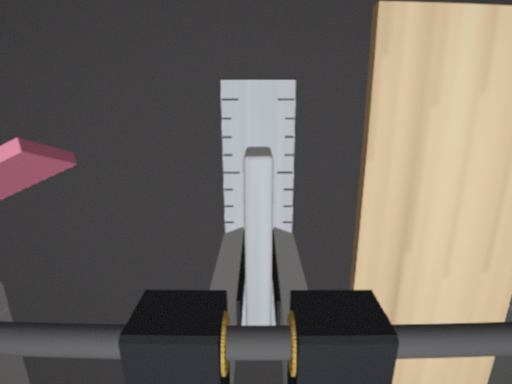

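The ruler lies flat and is gripped deeply, with its right edge at x≈295 and the board edge at x≈356–372. I'll measure the remaining gap and angle in the same picture.

```bash
cat > gap.py <<'E'
import sys
from h import *
def gap(f,r0,r1):
    p=manip.camera_params('wrist'); s=manip.read_state(); im=cv2.imread(f'pics/{f}.png')
    M=R.from_euler('xyz',s['eef_rot']).as_matrix(); t=s['eef_pos']
    hsv=cv2.cvtColor(im,cv2.COLOR_BGR2HSV); w=cv2.inRange(hsv,(8,40,150),(30,255,255)); g=cv2.inRange(hsv,(0,0,110),(180,60,255))
    rows=np.arange(r0,r1,4); out=[]
    for mask,z in((w,10),(g,8)):
        pts=[]
        for r in rows:
            i=np.flatnonzero(mask[r,200:420])
            if mask is g: # right edge of ruler
                i=i[i<(np.flatnonzero(w[r,200:420])[0])]; pts.append([i.max()+200.5,r])
            else: pts.append([i[0]+199.5,r])
        T=(M.T@(onz(p,pts,z)-t).T).T; k=np.ones(len(T),bool)
        for _ in range(3):
            f_=np.polyfit(T[k,0],T[k,2],1); e=abs(T[:,2]-np.polyval(f_,T[:,0])); k=e<max(.4,2*np.median(e))
        print('z',z,'slope,offset',f_.round(4),'resid',e[k].std().round(2),k.sum()); out.append(f_)
    d=out[0]-out[1]; print('gap at x=-80,0:',np.polyval(d,-80).round(2),np.polyval(d,0).round(2),'angle',d[0].round(4))
if __name__=='__main__': gap(sys.argv[1],int(sys.argv[2]),int(sys.argv[3]))
E
python3 gap.py w5 90 215
```

```text
z 10 slope,offset [1.00000e-03 6.01791e+01] resid 0.08 32
z 8 slope,offset [3.20000e-03 2.07571e+01] resid 0.09 32
gap at x=-80,0: 39.6 39.42 angle -0.0022
```

Call:
{"method": "play_rows", "body": {"series": [[[0,0,0.004],0,1],[[0,0,0.01],0,1],[[0,0,0.017],0,1],[[0,0,0.024],0,1],[[0,0,0.03],0,1],[[0,0,0.034],0,1],[[0,0,0.036],0,1],[[0,0,0.037],0,1],[[0,0,0.038],0,1],[[0,0,0.038],0,1]], "squeeze": 20}}

```text
clock: 10.55
eef_pos: [530.6, -227.2, 14.4]
eef_rot: [-1.573, -0.002, -1.784]
wrist_force: [-5.0, 1.5, 5.0]
finger_gap: 13.9
```

Call:
{"method": "play_rows", "body": {"series": [[[0,0,0.0005],0,1],[[0,0,0.001],0,1],[[0,0,0.001],0,1]]}}

```text
clock: 10.85
eef_pos: [531.2, -227.3, 14.5]
eef_rot: [-1.575, -0.001, -1.784]
wrist_force: [-4.9, 1.4, 5.4]
finger_gap: 14.1
```

Call:
{"method": "play_rows", "body": {"series": [[[0,0,0.0005],0,1],[[0,0,0.001],0,1],[[0,0,0.001],0,1]]}}

```text
clock: 11.15
eef_pos: [531.8, -227.4, 14.5]
eef_rot: [-1.576, -0.001, -1.784]
wrist_force: [-5.8, 1.6, 6.7]
finger_gap: 13.8
```

```bash
python3 - <<'E'
from h import *
a,p=snap('wrist','w6'); cv2.imwrite('pics/v6.png',cv2.resize(a[60:260,200:400,::-1],(600,600)))
E
python3 gap.py w6 90 215
```

```text
z 10 slope,offset [-2.200e-03  2.171e+01] resid 0.08 32
z 8 slope,offset [2.30000e-03 2.06275e+01] resid 0.08 27
gap at x=-80,0: 1.44 1.08 angle -0.0045
```

View pics/v6.png

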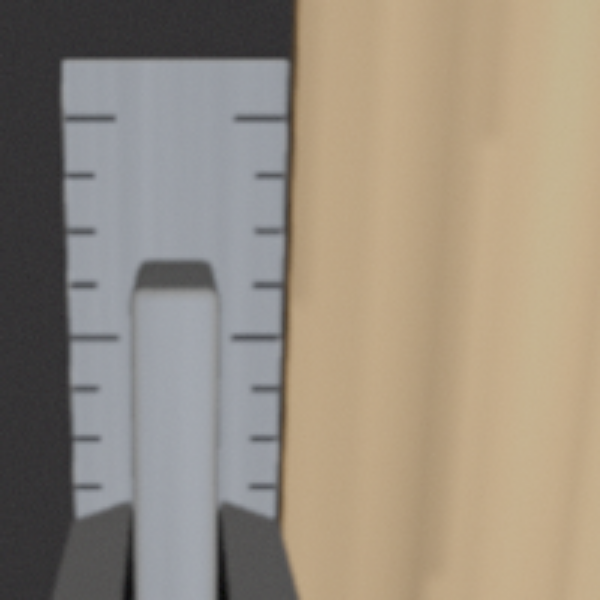

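The enlarged view shows about 1 mm of dark gap between the ruler's right edge (≈285,300) and the board, and they are parallel. I'll push until it seats.

Call:
{"method": "play_rows", "body": {"series": [[[0,0,0.0008],0,1],[[0,0,0.0016],0,1],[[0,0,0.002],0,1],[[0,0,0.002],0,1]]}}

```text
clock: 11.6
eef_pos: [532.8, -227.6, 14.5]
eef_rot: [-1.579, -0.001, -1.784]
wrist_force: [-9.7, 2.5, 8.5]
finger_gap: 13.7
```

Call:
{"method": "play_rows", "body": {"series": [[[0,0,0],0,0.6],[[0,0,0],0,0.6],[[0,0,0],0,0.6],[[0,0,0],0,0.6],[[0,0,0],0,0.6],[[0,-0.015,0],0,0.6],[[0,-0.04,0],0,0.6],[[0,-0.08,0],0,0.6],[[0,-0.12,0],0,0.6],[[0,-0.15,0],0,0.6],[[0,-0.15,0],0,0.6],[[0,-0.15,0],0,0.6]]}}

```text
clock: 12.8
eef_pos: [534.0, -227.7, 165.4]
eef_rot: [-1.577, -0.001, -1.784]
wrist_force: [-0.1, 0.2, 0.2]
finger_gap: 37.5
```

```bash
python3 - <<'E'
from h import *
a,p=snap('wrist','w7'); s=manip.read_state(); print(s['eef_pos'],s['wrist_force'],s['finger_gap'])
E
python3 gap.py w7 80 200
```

```text
[ 533.66850196 -227.51678913  164.26887682] [ 0.73242753 -0.48611876  0.02386251] 37.39052425675339
z 10 slope,offset [-8.00000e-04  1.99101e+01] resid 0.13 28Traceback (most recent call last):
  File "gap.py", line 20, in <module>
    if __name__=='__main__': gap(sys.argv[1],int(sys.argv[2]),int(sys.argv[3]))
                             ~~~^^^^^^^^^^^^^^^^^^^^^^^^^^^^^^^^^^^^^^^^^^^^^^^
  File "gap.py", line 13, in gap
    i=i[i<(np.flatnonzero(w[r,200:420])[0])]; pts.append([i.max()+200.5,r])
                                                          ~~~~~^^
    return umr_maximum(a, axis, None, out, keepdims, initial, where)
ValueError: zero-size array to reduction operation maximum which has no identity
```

View pics/w7.png

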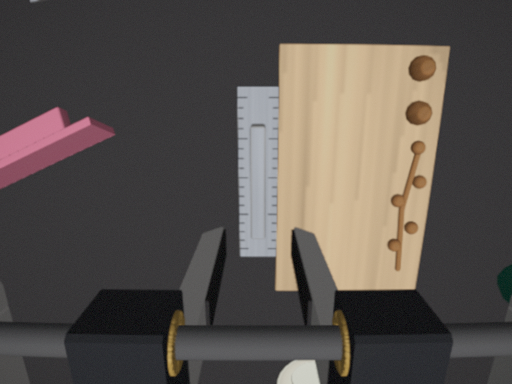

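The whole ruler is visible: x 238–278, rows 87–257, tight against the board edge, with capsules and twig undisturbed. The gap script failed only because its row range began above the ruler's end, so I'll rerun it on valid rows.

```bash
python3 gap.py w7 96 220
python3 - <<'E'
from h import *
p=manip.camera_params('wrist')
Rr=onz(p,[[238,87],[278,87],[278.5,257],[240,257]],8);B=onz(p,[[279,44],[276,291],[420,292],[443,47]],10)
print('ruler ctr',Rr.mean(0).round(1),'len,wid',np.linalg.norm(Rr[1]-Rr[2]).round(1),np.linalg.norm(Rr[0]-Rr[1]).round(1))
e=B[0]-B[1];e/=np.linalg.norm(e);print('y offset',((Rr.mean(0)-B[:2].mean(0))@e).round(1),'edge len',np.linalg.norm(B[0]-B[1]).round(1))
# bystanders: difference of top views
t0=cv2.imread('pics/top0.png').astype(int);a,_=snap('top','t7');d=(abs(a[:,:,::-1].astype(int)-t0).max(2)>50).astype(np.uint8)
print([cv2.boundingRect(c) for c in cv2.findContours(d,0,2)[0] if cv2.contourArea(c)>15])
E
```

```text
z 10 slope,offset [-2.7000e-03  1.9881e+01] resid 0.11 25
z 8 slope,offset [-2.70000e-03  1.99979e+01] resid 0.11 25
gap at x=-80,0: -0.12 -0.12 angle -0.0
ruler ctr [ 533.4 -228.     8. ] len,wid 179.2 38.2
y offset 1.8 edge len 259.1
[(233, 362, 35, 22), (199, 360, 17, 24), (38, 360, 17, 23), (156, 359, 39, 25), (210, 348, 6, 14), (0, 328, 14, 15), (0, 281, 68, 52), (158, 279, 160, 105), (197, 270, 8, 9), (288, 193, 17, 14), (163, 174, 37, 13), (256, 153, 114, 183)]
```

```bash
python3 -c "
from h import *
s=manip.read_state();print(s['clock'],s['qd'].round(3),manip.sign_off())"
```

```text
the job is handed in; nothing more can be done
12.9 [ 0.001  0.012  0.002 -0.001 -0.002 -0.   ] None
```

I took the grey ruler off its rest and laid it flat on the bench, grip up, against the board edge that faces the robot. Then I let go and handed the job in at 12.9 s; no verdict is reported.

The ruler hung from only the top few mm of its grip after the first lift, so I set it down short of the board. I regripped it lower there and slid it in until the wrist force rose to about 10 N.

**Last checks, from the wrist camera after lifting clear:**
- **Fit to the edge:** the gap reads −0.1 mm, which is zero within the measuring error, and the angle to the edge reads 0.000 rad.
- **Position along the edge:** the ruler's centre is about 2 mm from the board's centre.
- **Size check:** it measured 179 × 38 mm against the true 180 × 40 mm.
- **Contact:** the gripper was about 165 mm up, open, with under 1 N on the wrist.
- **Neighbours:** the capsules and twig on the board look undisturbed.

**Failed or less certain:**
- My first run of the gap script stopped on a bad row range; the rerun on valid rows gave the figures above.
- Comparing top views before and after showed changes mainly at the arm, the rest and the ruler. There was one small patch at (197,270), near the tip of the loose grey ruler, which I did not look into. The hand never worked near it.
- The arm hid part of the bench in that comparison.
- I did not measure the final tilt directly. I judged it flat from how it looks in the pictures.

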